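# Centre the china bird on its display base

## Robot

A 7-joint arm with a two-finger parallel gripper is mounted at the origin on the work surface. World frame = base frame: x ahead of the robot, y to its left, z up, the work surface at z = 0. Lengths are in m, angles in rad, forces in N, time in s.
With the tool pointing down it reaches from about 0.4 to 0.85 m from the base axis. Payload 10.4 kg.
Tool frame: the origin (TCP) lies midway between the tips of the shut fingers; the grasp point (between the pads) lies 19 mm behind it; x points along the fingers, z is the direction in which the jaws open and shut, and the axes are right-handed (so a half turn about x gives the same grasp; the last joint's range is limited). The gripper opens to 87 mm and grips with 3 to 60 N. Pads are 19 mm wide; open, the fingers measure 117 mm over their backs; the gripper's body (75 mm by 190 mm) begins 51 mm behind the grasp point.
Start: joints at [-1.346, 0.332, -0.065, 1.46, 0.022, 1.35, -0.088], TCP at [0.153, 0.606, 0.223] pointing down, gripper open.
Joint ranges: [-2.6, 2.6], [-0.5, 2.12], [-1.47, 1.34], [0.16, 2.42], [-1.27, 4.41], [0.06, 2.06], [-2.6, 2.6]. Speed limits (rad/s): [2.22, 2.22, 2.79, 2.79, 3.14, 3.14, 3.14].

## Interface

Orientations are given as a unit quaternion [x, y, z, w].
In Python, from bench import read_state, camera, camera_params, close_job gives the robot as it stands.
- The arm moves only by the tool arm_command, never from a script. Its argument "targets" is a list of rows, each a list of 7 numbers: the closure in counts, from 0 (fully open) to 255 (shut), then the shift along the tool's x, y, z in mm, then the turn, a rotation vector about the tool's x, y, z in rad. A call has 1 to 10 rows; each row is the pose to reach, as a shift and turn from the pose commanded when the call began, along the tool's axes at that moment; what a row does not reach only later rows make up. A row lasts 1/10 s, in which the tool goes at most 50 mm and 8.59 degrees, less where a joint would pass 70% of its speed; a pose out of reach is approached as far as the arm can. A call with a gripper value outside its range is refused whole. The fingers move at their own pace and stop on an object; "newtons" is the grip in N (left out, the last holds). Time passes only in rows, so rows that repeat a pose let the fingers close. It gives the time, the measured TCP pose, the force and the opening at its end, in the units of the state.
- read_state(): the state, without advancing time (a new reading comes with each control period).
- camera(name): name is "side" or "top"; returns the picture (480x640x3 uint8, red, green, blue); there is no depth.
- camera_params(name): a dict with "intrinsics" (3x3 intrinsics, pixels), "xyz" and "orientation" of the camera in the world. Camera axes: x right, y down, z forward; pixel columns grow to the right and rows downward; lengths in m; the calibration is good to about 2 mm. A picture is of the moment at which its call begins. camera_params takes no time and is no camera call.
- close_job(): hands the job in, once; it reports no verdict.
The state is a dict: "time": time; "joint_positions": joint angles; "joint_vel": joint speeds; "joint_torque": joint torques, N m; "ee_pos": TCP position; "eef_rot": TCP orientation; "ft_force": force on the tool from outside, world axes, zero at the start; "torque": the same for the moment, N m; "width": finger opening in m.
Only numpy, scipy, OpenCV 4.12 (cv2) and the standard library are available. Lean on these libraries where they do the work, as an engineer would, in place of code of your own. Each camera call takes 0.05 s, during which the arm holds its last target.

## Task

The little china bird stands off-centre on its round wooden display base, so its glass dome will not fit over it. Without grasping or lifting it, nudge the bird with light taps of the fingertips until it stands upright in the middle of the base, then draw back. It is top-heavy on a small foot, so push it gently and do not tip it or knock it off; leave the dome, mug, saucers and candlestick where they are.

Things in the scene. Friction and masses are not known exactly. Their poses are not given: they have to be found in the camera images.
- bird: White glazed china bird, 62 mm tall, 0.09 to 0.16 kg. Origin: centre of its foot's underside, z up, x towards the beak. Round foot 26 mm in diameter under a pot belly; above, it narrows to 22 mm at 48 mm height, with a round head. Starts standing on the base 18 to 26 mm off its centre, in any direction. Top-heavy: pushed slowly at the belly it slides; pushed higher or struck, it rocks and topples.
- belly (a point): Centre of the bird's belly where it is widest: a round 46 mm in diameter at 20 to 24 mm above the foot's underside (this point at 22 mm on the foot's axis). An upright finger beside the bird touches here; beak and tail stay inside this outline. A level push of about 0.3 to 0.7 N here slides the bird.
- stand_top (a point): Centre of the flat top of the round dark wooden display base, which is fixed to the table: 90 mm in diameter, 40 mm high, this point 40 mm above the table, z up. A thin flush brass ring (61 to 67 mm diameter, centred) marks where the dome stands. The dome clears the bird only if the bird is within 7 mm of the centre.
- dome: Pale glass dome with a knob, 67 mm in diameter, 113 mm tall, standing on the table beside the base; origin at the centre of its underside. Leave alone.
- mug: Blue mug, 76 mm in diameter, 85 mm tall, on the table; origin at the centre of its underside, handle towards its y. Leave alone.
- saucers: Stack of four saucers, 132 mm in diameter, 36 mm high, on the table; origin at the centre of its underside. Leave alone.
- candlestick: Brass candlestick, foot 68 mm in diameter, 106 mm tall, on the table; origin at the centre of its underside. Leave alone.
There are look-alikes about, which are no part of the job. There is more than one size of the part that bears stand_top; the job needs the largest.

How it is judged:
At the end, for the whole second after the job is handed in: The bird stands upright (within 3.5 degrees) and still on the base, its foot's centre within 7 mm of the base's centre, untouched (horizontal distance between bird and stand_top below 0.007 m and angle between bird's own z axis and vertical below 0.06 rad and z of bird in the frame of stand_top between -0.004 and 0.004 m and linear speed of bird below 0.01 m/s and angular speed of bird below 0.15 rad/s).
It fails at once if the bird is tipped more than 20 degrees or knocked over (angle between bird's own z axis and vertical above 0.35 rad).
It fails at once if the bird is lifted off the base (its foot more than 8 mm above the top) (z of bird in the frame of stand_top above 0.008 m).
It fails at once if the bird falls off the base (z of bird in the frame of stand_top below -0.01 m).
It fails at once if the bird is struck, squeezed or pressed with more than 15 N (contact force between any of the fingers, the arm and bird above 15 N).
It fails at once if the dome, mug, saucers or candlestick is moved more than 15 mm or tipped (distance of any of dome, mug, saucers, candlestick from where it was at the start of the episode above 0.015 m or angle between any of dome, mug, saucers, candlestick's own z axis and vertical above 0.3 rad).
It also fails if it takes over 35 s, if anything falls off the work surface, if the arm or the gripper's body presses on something with over 40 N, if the wrist force passes 120 N, or if a joint passes its speed limit or range.

## Working session

There is one attempt and no reset: what is moved stays moved. The work goes in short steps, Python scripts to look and compute and a tool call to move; the robot and the scene stay as the last step left them, time stands still between calls to the robot, and variables do not carry over. Pictures are saved under pics/ and viewed, and the job is handed in when it is done.

Besides the shell and the picture viewer there is one more tool, called after ">>>" as name([rows], argument=value, ...), one row to a line, values as JSON. arm_command: Moves the arm, as the interface text tells. Its arguments: {"type":"object","properties":{"targets":{"type":"array"},"newtons":{"type":"number"}},"required":["targets"]}

```bash
mkdir -p pics; ls; python3 - <<'E'
from bench import *
import cv2
s=read_state()
for k,v in s.items(): print(k,v)
for n in("top","side"):
    p=camera_params(n);print(n,p)
    cv2.imwrite(f"pics/{n}0.png",camera(n)[:,:,::-1])
E
```

```text
pics
time 0.0
joint_positions [-1.34557916  0.33287926 -0.06470967  1.46094228  0.02160624  1.34989604
 -0.08853304]
joint_vel [ 6.37152692e-04  3.73912211e-04 -3.45460048e-04  1.71411570e-05
  2.22471380e-03  1.21055171e-03 -1.10472065e-04]
joint_torque [-1.03075977e-04 -6.23264337e+01  2.45752267e-02 -3.89899886e+01
 -6.14344189e-02  3.96138767e-02  1.57599520e-04]
ee_pos [0.15321236 0.60552984 0.22174889]
eef_rot [-0.43469946  0.55834585  0.43404086  0.55757943]
ft_force [-0.58299684  0.03136467  0.03857198]
torque [ 0.07011681  0.03333898 -0.01041555]
width 0.08690961412393271
top {'intrinsics': array([[477.39141353,   0.        , 322.82355052],
       [  0.        , 477.39141353, 235.38494754],
       [  0.        ,   0.        ,   1.        ]]), 'xyz': array([0.36652239, 0.01673497, 0.89710015]), 'orientation': array([-0.66397636,  0.73941257, -0.08460298,  0.07243468])}
side {'intrinsics': array([[595.3174168 ,   0.        , 322.77384833],
       [  0.        , 595.3174168 , 238.36024495],
       [  0.        ,   0.        ,   1.        ]]), 'xyz': array([0.46413632, 0.69355625, 0.93064643]), 'orientation': array([-0.06515572,  0.9437896 , -0.32381076,  0.0127482 ])}
```

View pics/top0.png

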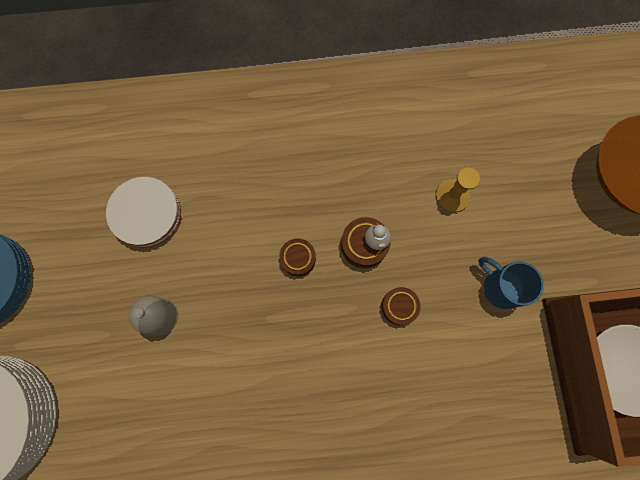

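View pics/side0.png

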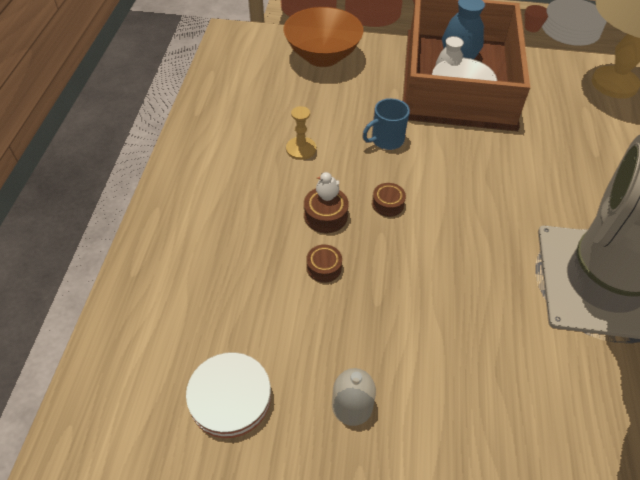

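The top view shows the bird at about (377,237) on the base at (365,242). Two smaller look-alike bases are at (297,257) and (401,306). The dome is at (152,317), saucers (143,212), candlestick (455,192), mug (515,285). In the side view the base is at (327,207), with the small ones at (324,262) and (389,198). I'll choose the largest base, which is also the one carrying the bird.

```bash
cat > h.py <<'E'
import numpy as np,cv2
from bench import *
from scipy.spatial.transform import Rotation as R
def ray(n,uv):
    p=camera_params(n);d=np.linalg.inv(p["intrinsics"])@np.array([uv[0],uv[1],1.]);return p["xyz"],R.from_quat(p["orientation"]).apply(d)
def onz(n,uv,z):
    o,d=ray(n,uv);return o+d*(z-o[2])/d[2]
def proj(n,P):
    p=camera_params(n);c=R.from_quat(p["orientation"]).inv().apply(np.atleast_2d(P)-p["xyz"]);q=c@p["intrinsics"].T;return q[:,:2]/q[:,2:]
def circ(n,c,r,z):
    t=np.linspace(0,2*np.pi,73);return proj(n,np.c_[c[0]+r*np.cos(t),c[1]+r*np.sin(t),0*t+z])
E
python3 - <<'E'
from h import *
for n,(u,v) in (("top",(365,242)),("side",(327,205))):
    im=cv2.imread(f"pics/{n}0.png")[v-60:v+60,u-80:u+80]
    cv2.imwrite(f"pics/{n}0c.png",cv2.resize(im,None,fx=5,fy=5,interpolation=cv2.INTER_CUBIC))
for n,uv in (("top",(365,242)),("side",(327,203)),("top",(297,257)),("top",(401,306))): print(n,onz(n,uv,.04))
E
```

```text
top [ 0.53877507 -0.08434564  0.04      ]
side [ 0.54220041 -0.08300428  0.04      ]
top [0.5242835  0.04244452 0.04      ]
top [ 0.41621598 -0.13335162  0.04      ]
```

View pics/top0c.png

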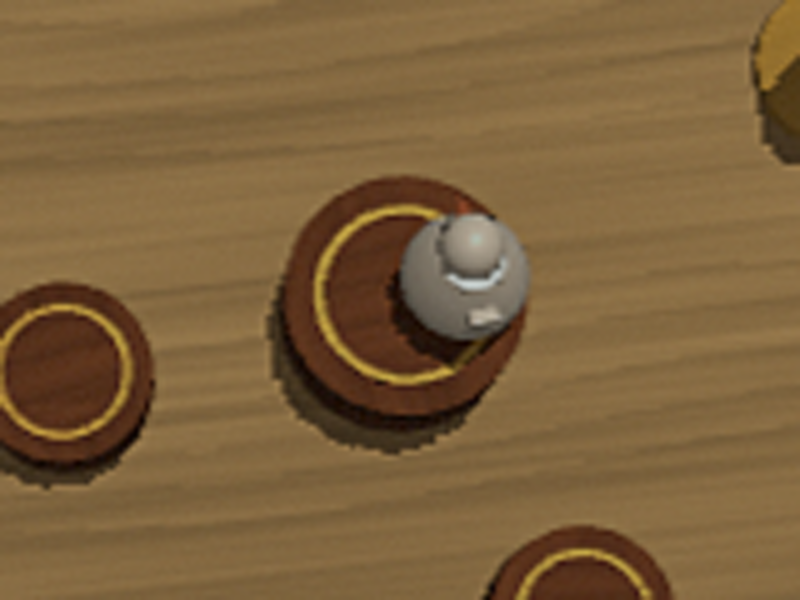

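View pics/side0c.png

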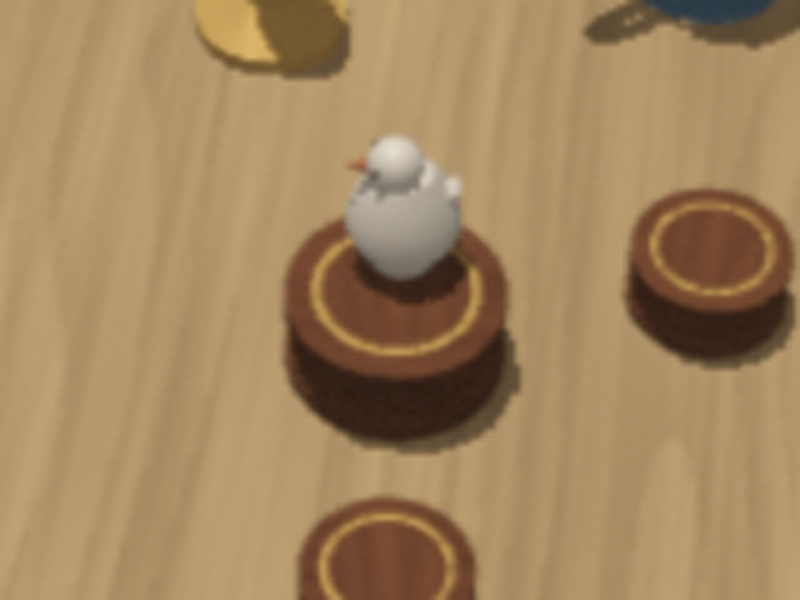

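The crops confirm it: white bird at top crop (465,275), beyond the brass ring on the +u side, on the largest base (Ø≈240 crop px against ≈180 for the look-alikes).

```bash
cat >> h.py <<'E'
from scipy.optimize import least_squares
def fitc(P,r=None):
    x0=[*P.mean(0),.03]
    f=(lambda x:np.hypot(P[:,0]-x[0],P[:,1]-x[1])-x[2]) if r is None else (lambda x:np.hypot(P[:,0]-x[0],P[:,1]-x[1])-r)
    s=least_squares(f,x0,loss='soft_l1',f_scale=.001);return s.x,np.sqrt(np.mean(s.fun**2))
def ring(n,im,c=(.54,-.084)):
    h=cv2.cvtColor(im,cv2.COLOR_BGR2HSV);m=cv2.inRange(h,(14,120,100),(35,255,255))
    v,u=np.nonzero(m);P=np.array([onz(n,(a,b),.04)[:2] for a,b in zip(u,v) if abs(a-proj(n,[*c,.04])[0,0])<30 and abs(b-proj(n,[*c,.04])[0,1])<30])
    d=np.hypot(*(P-c).T);P=P[(d<.037)&(d>.026)];x,e=fitc(P)
    d=np.hypot(*(P-x[:2]).T);P=P[abs(d-.032)<.004];return fitc(P),len(P)
def bird(n,im,z=.062,c=(.54,-.084)):
    h=cv2.cvtColor(im,cv2.COLOR_BGR2HSV);m=cv2.inRange(h,(0,0,75),(180,75,255))
    q=proj(n,[*c,z])[0].astype(int);w=np.zeros_like(m);cv2.circle(w,tuple(map(int,q)),38,255,-1);m&=w
    m=cv2.morphologyEx(m,cv2.MORPH_CLOSE,np.ones((3,3)))
    k,_=cv2.findContours(m,0,cv2.CHAIN_APPROX_NONE);k=max(k,key=cv2.contourArea)
    return k[:,0,:].astype(float),m
E
python3 - <<'E'
from h import *
for n in("top","side"):
    im=cv2.imread(f"pics/{n}0.png");print(n,ring(n,im))
    k,m=bird(n,im);P=np.array([onz(n,q,.062)[:2] for q in k])
    print(" bird",fitc(P),fitc(P,.023), cv2.minEnclosingCircle(k.astype(np.float32)))
for q in((377,237),): pass
# obstacles
for nm,uv,z in (("candle",(455,195),.005),("candletop",(468,178),.106),("mug",(519,285),.085),("dome",(156,320),.05),("saucer",(143,212),.036)): print(nm,onz("top",uv,z))
E
```

```text
Traceback (most recent call last):
  File "h.py", line 19, in ring
    v,u=np.nonzero(m);P=np.array([onz(n,(a,b),.04)[:2] for a,b in zip(u,v) if abs(a-proj(n,[*c,.04])[0,0])<30 and abs(b-proj(n,[*c,.04])[0,1])<30])
                                                                                    ~~~~^^^^^^^^^^^^
  File "h.py", line 9, in proj
    p=camera_params(n);c=R.from_quat(p["orientation"]).inv().apply(np.atleast_2d(P)-p["xyz"]);q=c@p["intrinsics"].T;return q[:,:2]/q[:,2:]
ValueError: time passes only in moves, steps and waits
```

```bash
sed -i 's/^from bench import \*/from bench import *\nPAR={n:camera_params(n) for n in ("top","side")}/; s/p=camera_params(n);/p=PAR[n];/; s/v,u=np.nonzero(m);P=/v,u=np.nonzero(m);q0=proj(n,[*c,.04])[0];P=/; s/proj(n,\[\*c,.04\])\[0,0\]/q0[0]/; s/proj(n,\[\*c,.04\])\[0,1\]/q0[1]/' h.py
python3 - <<'E'
from h import *
for n in("top","side"):
    im=cv2.imread(f"pics/{n}0.png");print(n,ring(n,im))
    k,m=bird(n,im);P=np.array([onz(n,q,.062)[:2] for q in k])
    print(" bird",fitc(P),fitc(P,.023), cv2.minEnclosingCircle(k.astype(np.float32)))
for nm,uv,z in (("candle",(455,195),.005),("candletop",(468,178),.106),("mug",(519,285),.085),("dome",(156,320),.05),("saucer",(143,212),.036)): print(nm,onz("top",uv,z).round(3))
E
```

```text
top ((array([ 0.54193081, -0.08628883,  0.03208415]), np.float64(0.0014014666459729267)), 180)
 bird (array([ 0.54175692, -0.10556936,  0.02215901]), np.float64(0.000560691924275965)) (array([ 0.54176111, -0.10556875,  0.03      ]), np.float64(0.0010140020792052092)) ((377.6062927246094, 236.52899169921875), 12.698761940002441)
side ((array([ 0.5436847 , -0.0840735 ,  0.03183285]), np.float64(0.0015929915370665618)), 142)
 bird (array([ 0.54547036, -0.10671938,  0.02782157]), np.float64(0.005809168447246344)) (array([ 0.54521044, -0.10740096,  0.03      ]), np.float64(0.008114693948521191)) ((326.0, 186.0), 14.31792163848877)
candle [ 0.62  -0.276  0.005]
candletop [ 0.62  -0.27   0.106]
mug [ 0.427 -0.331  0.085]
dome [0.438 0.298 0.05 ]
saucer [0.641 0.32  0.036]
```

```bash
cat >> h.py <<'E'
def plan(dst,Rd=None):
    s=read_state();Rt=R.from_quat(s["eef_rot"]);print("t",s["time"],"pos",s["ee_pos"].round(4) if hasattr(s["ee_pos"],'round') else s["ee_pos"],"F",np.round(s["ft_force"],2),"w",round(s["width"],4))
    print("axes (cols x y z):\n",Rt.as_matrix().round(3));print("shift mm",(Rt.inv().apply(np.array(dst)-s["ee_pos"])*1000).round(1))
    if Rd is not None: print("rotvec",(Rt.inv()*R.from_matrix(Rd)).as_rotvec().round(4))
E
python3 - <<'E'
from h import *
# tool x down; try tool z = +y world or -y, or +-x
for z in([0,1,0],[0,-1,0],[1,0,0],[-1,0,0]):
    x=np.array([0,0,-1.]);z=np.array(z,float);y=np.cross(z,x);print(z);plan([.542,-.165,.15],np.c_[x,y,z])
E
```

```text
[0. 1. 0.]
t 0.1 pos [0.1532 0.6056 0.2218] F [ 0.22 -0.91 -0.77] w 0.0867
axes (cols x y z):
 [[-0.    -0.969  0.245]
 [-0.001  0.245  0.969]
 [-1.    -0.    -0.001]]
shift mm [  72.7 -565.9 -651.6]
rotvec [-2.478e-01 -1.300e-03 -1.000e-04]
[ 0. -1.  0.]
t 0.1 pos [0.1532 0.6056 0.2218] F [ 0.22 -0.91 -0.77] w 0.0867
axes (cols x y z):
 [[-0.    -0.969  0.245]
 [-0.001  0.245  0.969]
 [-1.    -0.    -0.001]]
shift mm [  72.7 -565.9 -651.6]
rotvec [ 2.8938e+00 -2.0000e-04  1.8000e-03]
[1. 0. 0.]
t 0.1 pos [0.1532 0.6056 0.2218] F [ 0.22 -0.91 -0.77] w 0.0867
axes (cols x y z):
 [[-0.    -0.969  0.245]
 [-0.001  0.245  0.969]
 [-1.    -0.    -0.001]]
shift mm [  72.7 -565.9 -651.6]
rotvec [ 1.323e+00 -1.000e-03  9.000e-04]
[-1.  0.  0.]
t 0.1 pos [0.1532 0.6056 0.2218] F [ 0.22 -0.91 -0.77] w 0.0867
axes (cols x y z):
 [[-0.    -0.969  0.245]
 [-0.001  0.245  0.969]
 [-1.    -0.    -0.001]]
shift mm [  72.7 -565.9 -651.6]
rotvec [-1.8186e+00 -9.0000e-04 -1.1000e-03]
```

>>> arm_command([
  [255, 0, -283, -326, -0.12, 0, 0],
  [255, 0, -283, -326, -0.12, 0, 0],
  [255, 0, -283, -326, -0.12, 0, 0],
  [255, 0, -283, -326, -0.12, 0, 0],
  [255, 0, -283, -326, -0.12, 0, 0],
  [255, 0, -283, -326, -0.12, 0, 0],
  [255, 0, -283, -326, -0.12, 0, 0],
  [255, 0, -283, -326, -0.12, 0, 0],
  [255, 0, -283, -326, -0.12, 0, 0],
  [255, 0, -283, -326, -0.12, 0, 0],
], newtons=10)

```text
time: 1.1
ee_pos: [0.3494, 0.2167, 0.2226]
eef_rot: [-0.465, 0.532, 0.465, 0.533]
ft_force: [-0.8, 1.4, -0.2]
width: 0.0148
```

```bash
python3 - <<'E'
from h import *
plan([.542,-.175,.15],np.array([[0,-1,0],[0,0,1],[-1,0,0.]]))
print(read_state()["joint_positions"])
E
```

```text
t 1.1 pos [0.3494 0.2167 0.2226] F [-0.83  1.39 -0.17] w 0.0148
axes (cols x y z):
 [[ 0.    -0.991  0.134]
 [ 0.     0.134  0.991]
 [-1.    -0.     0.   ]]
shift mm [  72.5 -243.3 -362.4]
rotvec [-1.343e-01  2.000e-04  1.000e-04]
[-0.92528555 -0.164756    0.23401154  1.99006447  0.03922702  1.3118294
  0.73210578]
```

>>> arm_command([
  [255, 0, -243, -362, -0.134, 0, 0],
  [255, 0, -243, -362, -0.134, 0, 0],
  [255, 0, -243, -362, -0.134, 0, 0],
  [255, 0, -243, -362, -0.134, 0, 0],
  [255, 0, -243, -362, -0.134, 0, 0],
  [255, 0, -243, -362, -0.134, 0, 0],
  [255, 0, -243, -362, -0.134, 0, 0],
  [255, 0, -243, -362, -0.134, 0, 0],
  [255, 0, -243, -362, -0.134, 0, 0],
  [255, 0, -243, -362, -0.134, 0, 0],
])

```text
time: 2.1
ee_pos: [0.5431, -0.174, 0.2215]
eef_rot: [-0.501, 0.501, 0.5, 0.498]
ft_force: [-0.9, -0.1, -0.3]
width: 0.0007
```

```bash
python3 - <<'E'
from h import *
plan([.542,-.165,.053],np.array([[0,-1,0],[0,0,1],[-1,0,0.]]))
print(read_state()["joint_positions"])
E
```

```text
t 2.1 pos [ 0.5431 -0.174   0.2215] F [-0.93 -0.1  -0.3 ] w 0.0007
axes (cols x y z):
 [[-0.002 -1.    -0.001]
 [-0.004 -0.001  1.   ]
 [-1.     0.002 -0.004]]
shift mm [168.5   0.8   9.7]
rotvec [ 0.001  -0.0039 -0.0017]
[-0.46165936  0.26246898  0.82483404  1.64797471 -0.19373963  1.31820799
  1.96664142]
```

>>> arm_command([
  [255, 45, 0.5, -1, 0, 0, 0],
  [255, 90, 0.5, -1, 0, 0, 0],
  [255, 135, 0.5, -1, 0, 0, 0],
  [255, 160, 0.5, -1, 0, 0, 0],
  [255, 168, 0.5, -1, 0, 0, 0],
  [255, 168, 0.5, -1, 0, 0, 0],
  [255, 168, 0.5, -1, 0, 0, 0],
])

```text
time: 2.8
ee_pos: [0.5431, -0.1703, 0.0559]
eef_rot: [0.502, -0.498, -0.501, -0.499]
ft_force: [0.7, -0.6, -0.7]
width: 0.0005
```

```bash
python3 - <<'E'
from h import *
plan([.542,-.145,.053],np.array([[0,-1,0],[0,0,1],[-1,0,0.]]))
for n,(u,v) in (("top",(385,235)),("side",(327,205))):
    im=camera(n)[:,:,::-1].copy();cv2.imwrite(f"pics/{n}1.png",im);im=im[v-60:v+60,u-80:u+80]
    cv2.imwrite(f"pics/{n}1c.png",cv2.resize(im,None,fx=5,fy=5,interpolation=cv2.INTER_CUBIC))
E
```

```text
t 2.8 pos [ 0.5431 -0.1703  0.0559] F [ 0.69 -0.58 -0.7 ] w 0.0005
axes (cols x y z):
 [[ 0.002 -1.    -0.007]
 [ 0.    -0.007  1.   ]
 [-1.    -0.002  0.   ]]
shift mm [ 2.9  0.9 25.3]
rotvec [0.0066 0.     0.0018]
```

View pics/top1c.png

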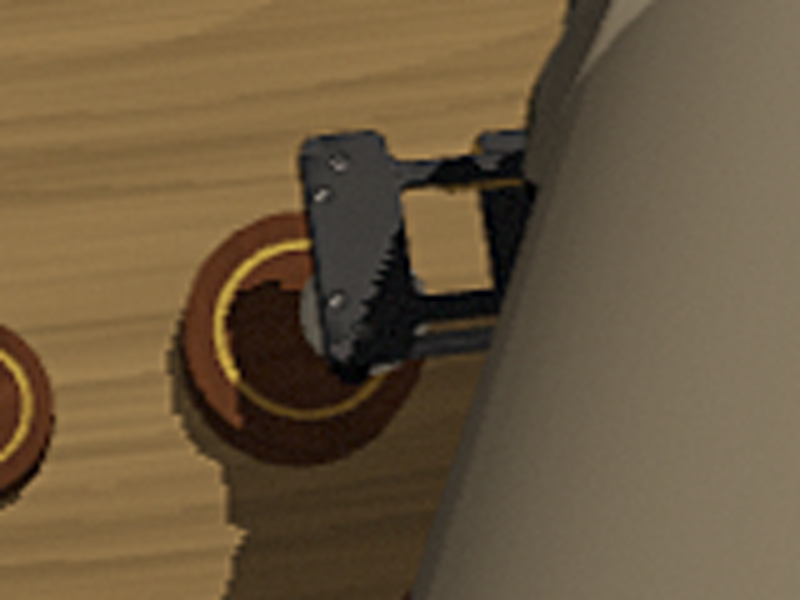

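View pics/side1c.png

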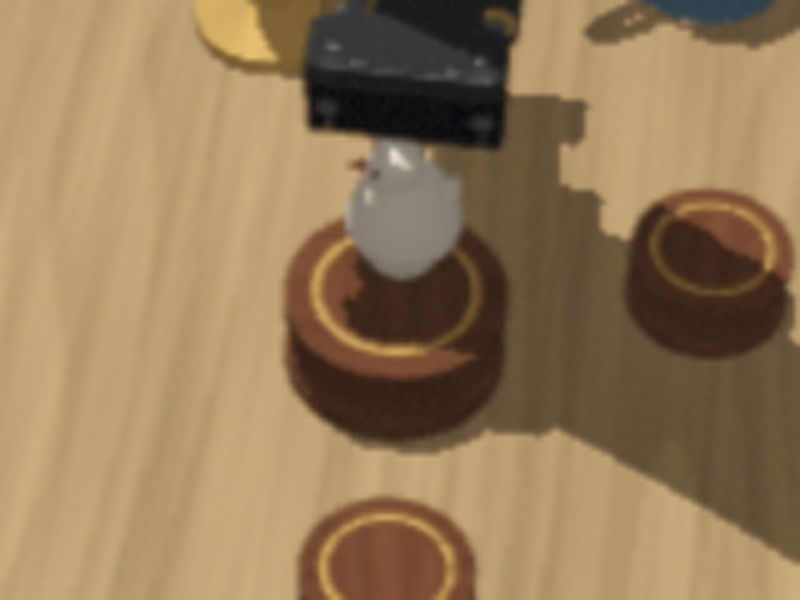

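Both views are as expected. The bird is still at side crop (405,210), unmoved; the fingers are behind it on the −y side and the gripper body passes above it. I'll approach, then push slowly while tracking in the side view.

>>> arm_command([
  [255, 3, 1, 8, 0.006, 0, 0],
  [255, 3, 1, 14, 0.006, 0, 0],
  [255, 3, 1, 18, 0.006, 0, 0],
  [255, 3, 1, 18, 0.006, 0, 0],
  [255, 3, 1, 18, 0.006, 0, 0],
])

```text
time: 3.4
ee_pos: [0.5411, -0.1524, 0.0516]
eef_rot: [0.5, -0.5, -0.5, -0.5]
ft_force: [-0.1, -0.0, 0.1]
width: 0.0004
```

```bash
cat > look.py <<'E'
from h import *
import sys
i=sys.argv[1]
plan([.542,-.125,.053])
n="side";u,v=327,205
im=camera(n)[:,:,::-1].copy();cv2.imwrite(f"pics/{n}{i}.png",im);k,m=bird(n,im)
k0,m0=bird(n,cv2.imread("pics/side0.png"))
print("belly bottom row max",k[:,1].max(),"u range lower",k[k[:,1]>k[:,1].max()-12][:,0].min(),k[k[:,1]>k[:,1].max()-12][:,0].max(),"| start",k0[:,1].max(),k0[k0[:,1]>k0[:,1].max()-12][:,0].min(),k0[k0[:,1]>k0[:,1].max()-12][:,0].max())
im=im[v-60:v+60,u-80:u+80]
cv2.imwrite(f"pics/{n}{i}c.png",cv2.resize(im,None,fx=5,fy=5,interpolation=cv2.INTER_CUBIC))
E
python3 look.py 2
```

```text
t 3.4 pos [ 0.5411 -0.1524  0.0516] F [-0.11 -0.04  0.13] w 0.0004
axes (cols x y z):
 [[ 0.    -1.    -0.001]
 [ 0.    -0.001  1.   ]
 [-1.    -0.     0.   ]]
shift mm [-1.4 -1.  27.4]
belly bottom row max 200.0 u range lower 316.0 339.0 | start 200.0 316.0 338.0
```

View pics/side2c.png

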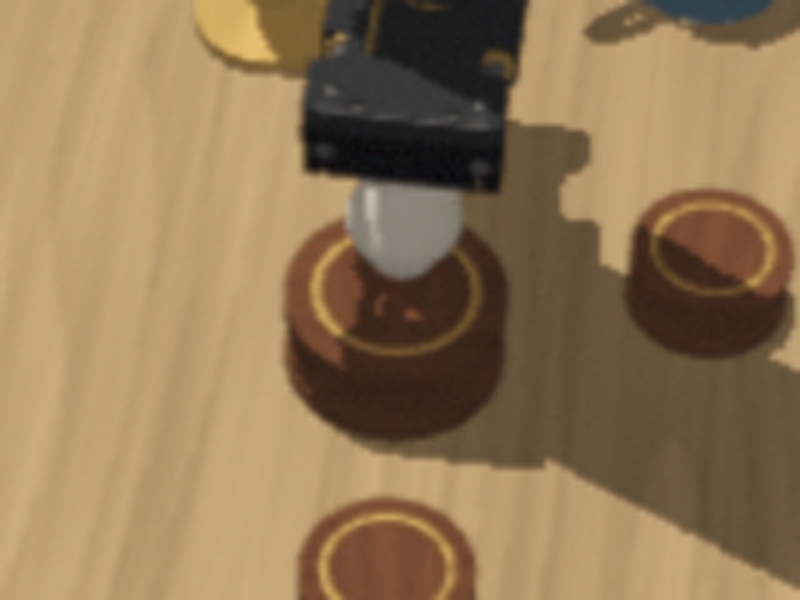

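The bird is unmoved (belly bottom row 200) and the finger is close behind it. I'll advance 1 mm per row.

>>> arm_command([
  [255, 0, -0.5, 1, 0, 0, 0],
  [255, 0, -0.5, 2, 0, 0, 0],
  [255, 0, -0.5, 3, 0, 0, 0],
  [255, 0, -0.5, 4, 0, 0, 0],
  [255, 0, -0.5, 5, 0, 0, 0],
  [255, 0, -0.5, 6, 0, 0, 0],
  [255, 0, -0.5, 7, 0, 0, 0],
  [255, 0, -0.5, 8, 0, 0, 0],
  [255, 0, -0.5, 9, 0, 0, 0],
  [255, 0, -0.5, 10, 0, 0, 0],
])

```text
time: 4.45
ee_pos: [0.5415, -0.1424, 0.0515]
eef_rot: [-0.5, 0.5, 0.5, 0.5]
ft_force: [-0.2, 0.3, 0.6]
width: 0.0005
```

```bash
python3 look.py 3; python3 -c "
from h import *
print(proj('side',[[.542,-.1055,.062],[.542,-.0955,.062],[.542,-.0863,.062]]))"
```

```text
t 4.45 pos [ 0.5415 -0.1424  0.0515] F [-0.22  0.32  0.63] w 0.0005
axes (cols x y z):
 [[ 0. -1. -0.]
 [ 0. -0.  1.]
 [-1. -0.  0.]]
shift mm [-1.5 -0.5 17.4]
belly bottom row max 200.0 u range lower 316.0 339.0 | start 200.0 316.0 338.0
[[328.8065609  187.20504378]
 [328.17147299 190.90908672]
 [327.58133118 194.35098916]]
```

View pics/side3c.png

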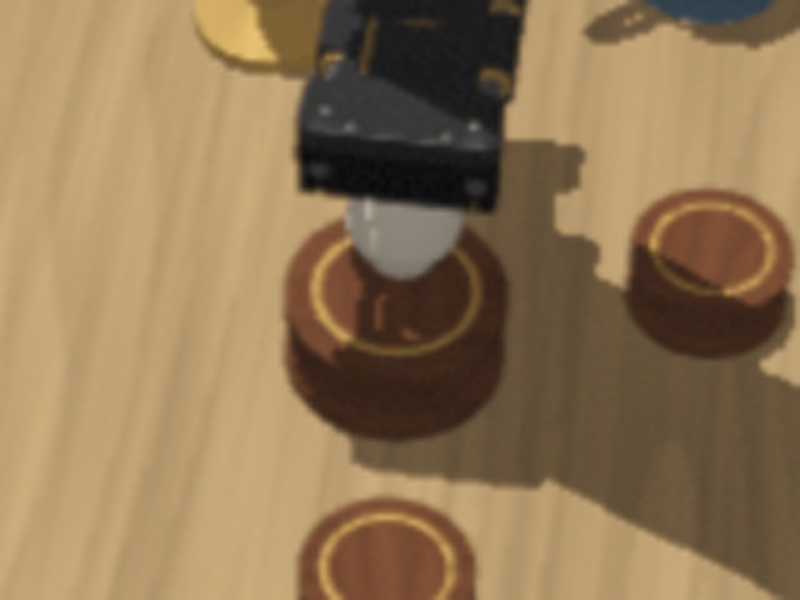

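The bird still hasn't moved (bottom row 200), so there is no contact yet. Continuing.

>>> arm_command([
  [255, 0, 0, 1, 0, 0, 0],
  [255, 0, 0, 2, 0, 0, 0],
  [255, 0, 0, 3, 0, 0, 0],
  [255, 0, 0, 4, 0, 0, 0],
  [255, 0, 0, 5, 0, 0, 0],
  [255, 0, 0, 6, 0, 0, 0],
  [255, 0, 0, 7, 0, 0, 0],
  [255, 0, 0, 8, 0, 0, 0],
])

```text
time: 5.3
ee_pos: [0.5415, -0.1345, 0.0515]
eef_rot: [0.5, -0.5, -0.5, -0.5]
ft_force: [-0.6, -1.1, -0.1]
width: 0.0004
```

```bash
python3 look.py 4
```

```text
t 5.3 pos [ 0.5415 -0.1345  0.0515] F [-0.58 -1.08 -0.14] w 0.0004
axes (cols x y z):
 [[ 0. -1. -0.]
 [-0. -0.  1.]
 [-1. -0. -0.]]
shift mm [-1.5 -0.5  9.5]
belly bottom row max 201.0 u range lower 316.0 339.0 | start 200.0 316.0 338.0
```

View pics/side4c.png

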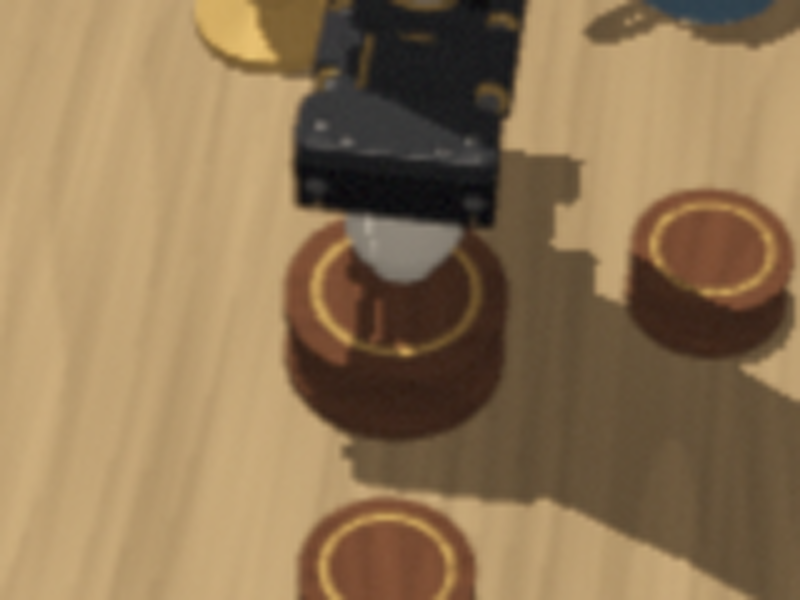

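Contact: the belly bottom is down to row 201 and Fy is about −1 N. I'll push on gently, then draw back to check.

>>> arm_command([
  [255, 0, 0, 1, 0, 0, 0],
  [255, 0, 0, 2, 0, 0, 0],
  [255, 0, 0, 3, 0, 0, 0],
  [255, 0, 0, 4, 0, 0, 0],
  [255, 0, 0, 5, 0, 0, 0],
  [255, 0, 0, 6, 0, 0, 0],
  [255, 0, 0, 7, 0, 0, 0],
  [255, 0, 0, 8, 0, 0, 0],
])

```text
time: 6.15
ee_pos: [0.5414, -0.1265, 0.0515]
eef_rot: [-0.5, 0.5, 0.5, 0.5]
ft_force: [0.8, 0.6, 0.7]
width: 0.0004
```

```bash
python3 look.py 5
```

```text
t 6.15 pos [ 0.5414 -0.1265  0.0515] F [0.84 0.61 0.68] w 0.0004
axes (cols x y z):
 [[-0. -1. -0.]
 [ 0. -0.  1.]
 [-1.  0.  0.]]
shift mm [-1.5 -0.6  1.5]
belly bottom row max 204.0 u range lower 316.0 338.0 | start 200.0 316.0 338.0
```

View pics/side5c.png

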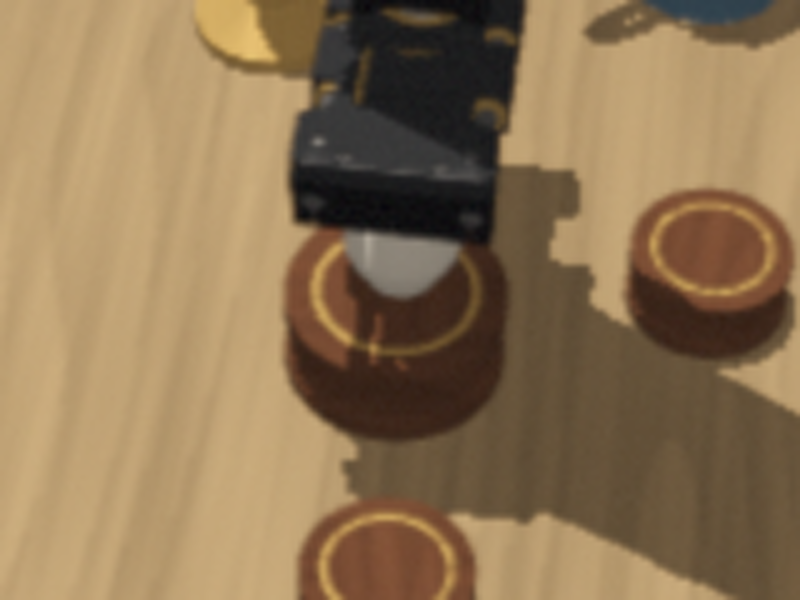

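The bird is sliding upright: bottom row 204, about 11 mm moved. Next, 7 mm more, then withdraw for a clear measurement.

>>> arm_command([
  [255, 0, 0, 1, 0, 0, 0],
  [255, 0, 0, 2, 0, 0, 0],
  [255, 0, 0, 3, 0, 0, 0],
  [255, 0, 0, 4, 0, 0, 0],
  [255, 0, 0, 5, 0, 0, 0],
  [255, 0, 0, 6, 0, 0, 0],
  [255, 0, 0, 7, 0, 0, 0],
  [255, 0, 0, 7, 0, 0, 0],
  [255, 0, 0, 5, 0, 0, 0],
  [255, 0, 0, -10, 0, 0, 0],
])

```text
time: 7.2
ee_pos: [0.5417, -0.1349, 0.0513]
eef_rot: [-0.5, 0.499, 0.501, 0.499]
ft_force: [0.4, 0.0, 1.1]
width: 0.0006
```

>>> arm_command([
  [255, 0, 0, -30, 0, 0, 0],
  [255, 0, 0, -50, 0, 0, 0],
  [255, 0, 0, -50, 0, 0, 0],
  [255, 0, 0, -50, 0, 0, 0],
])

```text
time: 7.6
ee_pos: [0.5413, -0.1866, 0.0514]
eef_rot: [-0.5, 0.5, 0.5, 0.5]
ft_force: [0.0, -0.1, 1.0]
width: 0.0005
```

```bash
python3 look.py 6; python3 - <<'E'
from h import *
im=camera("top")[:,:,::-1].copy();cv2.imwrite("pics/top6.png",im)
k,m=bird("top",im);P=np.array([onz("top",q,.062)[:2] for q in k]);print(fitc(P),ring("top",im))
u,v=370,240
cv2.imwrite("pics/top6c.png",cv2.resize(im[v-60:v+60,u-80:u+80],None,fx=5,fy=5,interpolation=cv2.INTER_CUBIC))
E
```

```text
t 7.6 pos [ 0.5413 -0.1866  0.0514] F [ 0.01 -0.08  0.98] w 0.0005
axes (cols x y z):
 [[-0.    -1.     0.001]
 [ 0.     0.001  1.   ]
 [-1.     0.     0.   ]]
shift mm [-1.6 -0.6 61.6]
belly bottom row max 206.0 u range lower 316.0 338.0 | start 200.0 316.0 338.0
(array([ 0.54038365, -0.08674407,  0.0211882 ]), np.float64(0.0016483367290166778)) ((array([ 0.5419543 , -0.08619626,  0.03203169]), np.float64(0.0014546660092311955)), 161)
```

View pics/side6c.png

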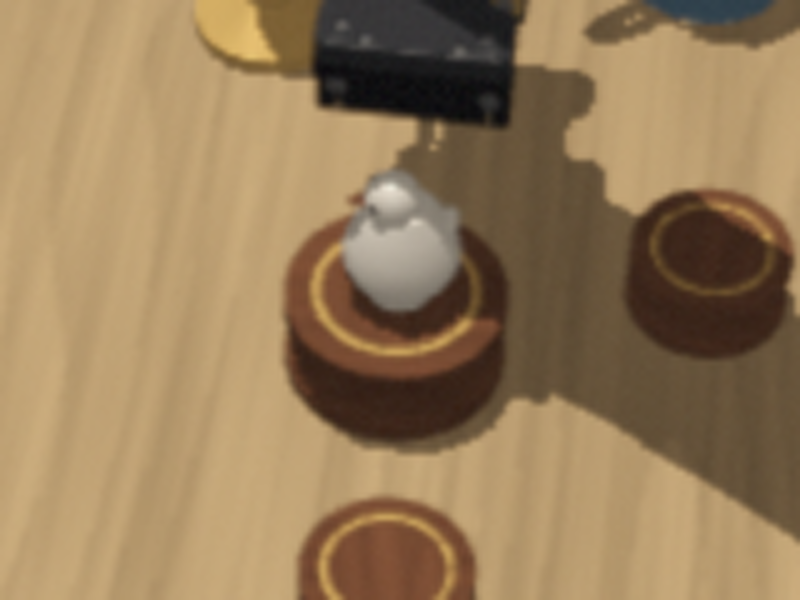

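View pics/top6c.png

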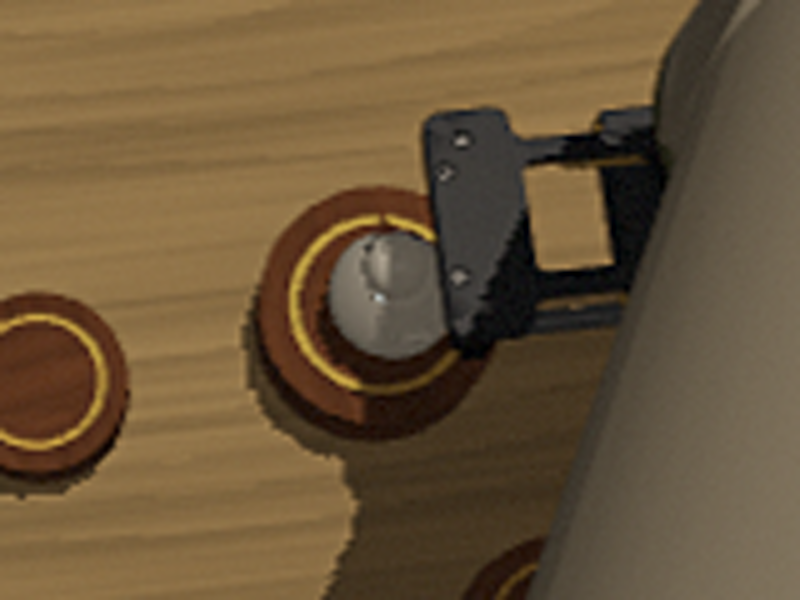

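The bird is upright and close to the middle: side crop (400,250), belly left edge at top crop 328. The gripper still hides its right edge in the top view, so I'll draw back further for a clean fit.

>>> arm_command([
  [255, -10, 0, -30, 0, 0, 0],
  [255, -20, 0, -55, 0, 0, 0],
  [255, -20, 0, -55, 0, 0, 0],
  [255, -20, 0, -55, 0, 0, 0],
])

```text
time: 8.1
ee_pos: [0.5417, -0.2409, 0.0715]
eef_rot: [-0.5, 0.5, 0.5, 0.5]
ft_force: [-0.1, 1.1, 0.1]
width: 0.0003
```

```bash
cat > look2.py <<'E'
from h import *
import sys
i=sys.argv[1];plan([.542,-.15,.052])
im=camera("top")[:,:,::-1].copy();cv2.imwrite(f"pics/top{i}.png",im)
k,m=bird("top",im);P=np.array([onz("top",q,.062)[:2] for q in k]);print(fitc(P),ring("top",im))
u,v=370,240
cv2.imwrite(f"pics/top{i}c.png",cv2.resize(im[v-60:v+60,u-80:u+80],None,fx=5,fy=5,interpolation=cv2.INTER_CUBIC))
E
python3 look2.py 7
```

```text
t 8.1 pos [ 0.5417 -0.2409  0.0715] F [-0.05  1.06  0.14] w 0.0003
axes (cols x y z):
 [[ 0.    -1.    -0.   ]
 [ 0.001 -0.     1.   ]
 [-1.    -0.     0.001]]
shift mm [19.5 -0.3 90.8]
(array([ 0.54050427, -0.08831583,  0.02218285]), np.float64(0.0006227415895469462)) ((array([ 0.54201766, -0.08619973,  0.03202147]), np.float64(0.001440074846056583)), 283)
```

View pics/top7c.png

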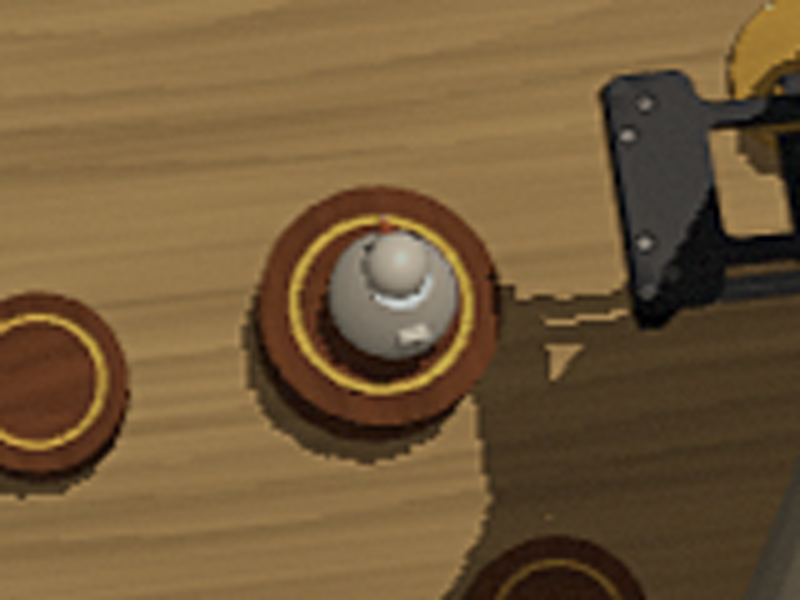

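The bird's offset from the ring centre is about (−1.5, −2.1) mm, so 2.6 mm against the 7 mm limit. The side view agrees at about 3 mm short. That is enough margin, so I'll do a final full-side check and hand in.

```bash
python3 look.py 8; python3 - <<'E'
from h import *
a=cv2.imread("pics/side0.png");b=cv2.imread("pics/side8.png")
for n,(u0,u1,v0,v1) in dict(dome=(325,385,360,435),saucers=(180,280,345,445),mug=(360,412,98,150)).items():
    print(n,cv2.phaseCorrelate(cv2.cvtColor(a[v0:v1,u0:u1],6).astype(np.float32),cv2.cvtColor(b[v0:v1,u0:u1],6).astype(np.float32)))
E
```

```text
t 8.15 pos [ 0.5417 -0.24    0.0712] F [-0.05  0.78  0.6 ] w 0.0006
axes (cols x y z):
 [[-0.    -1.    -0.002]
 [ 0.001 -0.002  1.   ]
 [-1.     0.     0.001]]
shift mm [ 18.3  -0.4 115. ]
belly bottom row max 206.0 u range lower 316.0 338.0 | start 200.0 316.0 338.0
dome ((0.042752032935815976, 0.5066849015512886), 0.9857217015160454)
saucers ((0.008887741110946479, -0.01995042032677219), 0.982401468372345)
mug ((0.1429656924748386, -0.04884557400316325), 0.9445956848939914)
```

View pics/side8.png

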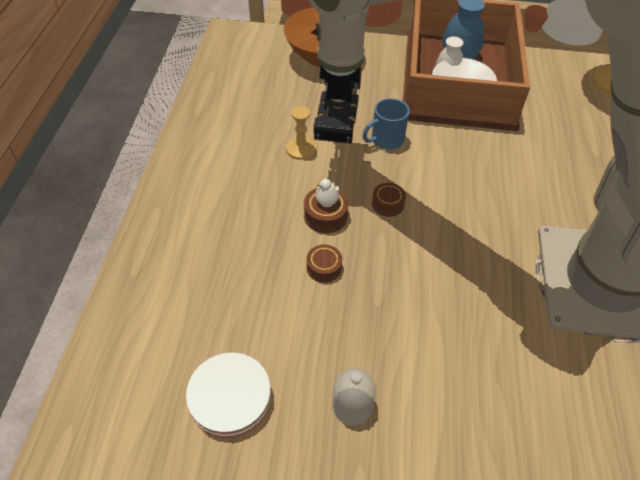

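The bird stands upright at (327,193), inside the ring. Dome, saucers, mug and candlestick are in place, and the gripper is well clear at (335,120).

```bash
python3 -c "
from bench import *
print(close_job())"
```

```text
the job is handed in; nothing more can be done
None
```

The bird now stands upright near the middle of the base, and the job was handed in at about 8.2 s of the 35 s allowed. I used the back of the shut fingers, held at belly height, to slide it about 17 mm in +y at 10 mm/s, in short pushes. Then I drew the arm back about 115 mm.

- **Position:** the unobstructed top view puts the bird about 2.6 mm from the brass ring's centre, (−1.5, −2.1) mm, against the 7 mm limit. The side view, read to whole pixels, puts it about 3 mm short, which agrees.
- **Upright:** it looks upright in both views. I did not measure the angle.
- **Neighbours:** the dome, saucers and mug shifted by at most 0.5 px in the side view, and the candlestick looks unmoved by eye.
- **Disagreement:** one earlier top-view fit disagreed by about 1.5 mm because the gripper hid part of the bird. I repeated it with the arm clear.
- **Force:** the wrist reading was noisy at about ±1 N, so I judged contact from the pictures and could not measure the push itself.

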